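# Clamp the probe meter in the rocker holder

### The job

Lay the slim probe meter face up on the two rails of the aluminium holder and slide it fully home, one end under the bridge and against the end stops. Then press the rocker's free pad down, so that its other end tips up under the meter and nips it against the bridge: press by feel, firmly enough that it stays clamped when you let go, but gently, as too much force cracks the case. Leave the spool, the pot and the bottle behind the holder where they stand.

Things in the scene. Friction and masses are not known exactly. Their poses are not given: they have to be found in the camera images.
- meter: slim white probe meter, a flat bar 130 x 30 x 14 mm (solid 12 mm high, its buttons stand above), 50 to 100 g, lying on the bench at the right. Origin: centre of its underside; x along its length, z up out of its face. Either end may go in first. Its case cracks if the clamp foot presses it with more than 13 N.
- holder: plain aluminium holder fixed to the bench: base 190 x 70 x 10 mm, from x -110 to 80 mm. Origin: on the bench under the bridge; x = the way the meter slides in, z up. Two rails along x from -100 to 10 mm, top at z 40 mm, outer faces y +-14 mm. End stops for the meter at x 10 mm, up to z 55 mm. Beside the rails all is free for fingers where x is below -36 mm.
- seat (a point): where the meter's origin belongs when fully home: on the holder's rails, at x -55, y 0, z 40 mm of the holder; the meter's front end is then at x 10 mm and its rear end at x -120 mm, 20 mm past the near ends of the rails. Axes as the holder's.
- bridge (a point): middle of the bridge's underside, 55 mm above the bench, 3 mm above the meter's solid top. The bridge is 20 mm long in x, 54 mm wide, its top at z 63 mm. Its two posts guide the meter's sides: inner faces at y +-17 mm from x -20 mm on, top z 62 mm, with flared lead-ins from x -34 mm (z 37 to 55 mm).
- rocker: steel rocker (seesaw arm). Origin: its pivot pin, at x 40, z 34 mm of the holder; turns about the holder's y axis from 0 (nose down, pad up; it starts within 0.05 rad of this) to 0.55 rad. Its stiff pivot keeps any angle; turning it free takes about 3 N on the pad. Pressed straight down 60 mm from the pin: foot force = about 1.5 x (pad force - 3 N).
- nose (a point): tip of the rocker's nose, 40 mm before and 16 mm below the pin at angle 0, under the bridge. On it a rubber foot, sprung 5 N per mm, 6 mm travel, on a screw spindle set 0 to 8 mm higher each time; this setting is not measured. At rest the foot is below the rails' top. The clamping angle, about 0.18 to 0.47 rad, must be felt.
- pad (a point): middle of the top of the rocker's black ribbed pad (28 x 26 mm), 60 mm along x from the pin and 12 mm above it at angle 0, about 46 mm above the bench, free from above. It goes 9 to 28 mm down. Press till the pad force is 8 to 9 N, hold half a second, let go: about 4 N then stay on the foot. Under 6.5 N is too loose, over 10.5 N cracks the meter.
- spool: bystander: a solder spool on its flange, 61 mm across and 45 mm high, standing behind the holder; origin: centre of its underside. Must not be moved.
- cleaner: bystander: a round black tip-cleaner pot, 57 mm across and 35 mm high, standing behind the holder; origin: centre of its underside. Must not be moved.
- oil: bystander: a dark bottle with a cap, 32 mm across and 75 mm high, standing behind the holder; origin: centre of its underside. Must not be moved.

How it is judged:
By the outcome, as a careful person would: the job done as asked, in the order asked, and still so for the second after the job is handed in, with the robot touching nothing.
It also fails if it takes over 64 s, if anything falls off the work surface, if the arm or the gripper's body presses on something with over 40 N, if the wrist force passes 120 N, or if a joint passes its speed limit or range.

### The arm

A 7-joint arm with a two-finger parallel gripper is mounted at the origin on a cart in front of the work surface, level with it; the furniture and walls round the work are solid. World frame = base frame: x ahead of the robot, y to its left, z up, the work surface at z = 0. Lengths are in mm, angles in rad, forces in N, time in s.
With the tool pointing down it reaches from about 400 to 850 mm from the base axis. Payload 6.9 kg.
Tool frame: the origin (TCP) lies between the finger pads; the fingertips stand 25 mm ahead of it and the grasp point (between the pads) lies 6 mm ahead of it; z points along the fingers, y is the line along which they close (so a half turn about z gives the same grasp; the last joint's range is limited). The gripper opens to 85 mm and grips with 20 to 120 N. Pads are 22 mm wide; open, the fingers measure 114 mm over their backs; the gripper's body (76 mm by 85 mm) begins 54 mm behind the grasp point. The pads swing forward as they close: fully open they stand 13 mm farther back than shut.
Start: joints at [1.401, 0.507, -0.238, 1.5, 0.126, 1.149, -0.155], TCP at [170.168, -601.378, 256.275] pointing down, gripper open.
Joint ranges: [-3.08, 3.08], [-0.24, 2.05], [-1.43, 1.35], [0, 2.5], [-1.52, 4.66], [0.17, 1.96], [-2.89, 2.89]. Speed limits (rad/s): [2.39, 2.39, 3.14, 3.14, 3.14, 3.14, 3.14].

### API

Orientations are given as a unit quaternion [w, x, y, z].
In Python, from bench import observe, snapshot, calibration, workorder gives the robot as it stands. The module is installed in compiled form; this text tells all that it offers.
- The arm moves only by the tool carry_out, never from a script. Its argument "increments" is a list of rows, each a list of 4 numbers: the shift along the tool's x, y, z in mm, then the turn about the tool's z in degrees. A call has 1 to 8 rows; each row shifts and turns the commanded pose from where the row before left it, along the tool's axes as they then stand; what a row does not reach is not made up. A row lasts 1/12 s, in which the tool goes at most 41.7 mm and 7.16 degrees, less where a joint would pass 70% of its speed; a pose out of reach is approached as far as the arm can. A call is refused whole if a number of a shift passes 41.7 or a number of a turn 7.16, either way. A call with a gripper value outside its range is refused whole. "jaw" is the opening, from -1 (shut) to 1 (fully open), set as the call begins (left out, the last holds). The fingers move at their own pace and stop on an object; "newtons" is the grip in N (left out, the last holds). Time passes only in rows, so rows that do not move let the fingers close. It gives the time, the measured TCP pose, the force, the opening and the grip force at its end, in the units of the state.
- observe(): the state, without advancing time (a new reading comes with each control period).
- snapshot(name): name is "scene" or "top" or "wrist"; returns the picture (480x640x3 uint8, red, green, blue); there is no depth.
- calibration(name): a dict with "camera_matrix" (3x3 intrinsics, pixels), "k1" (the pictures are not rectified: a ray, as slopes to the right and down, at radius r is drawn at 1 + k1 r^2 times it, then the intrinsics apply), "extrinsics" (4x4, takes a point from world to camera coordinates); the wrist camera has in their place "hand_eye" (4x4, takes a point from camera to tool coordinates, whose origin is the TCP and whose axes are the flange's). Camera axes: x right, y down, z forward; pixel columns grow to the right and rows downward; lengths in mm; the calibration is good to about 2 mm. A picture is of the moment at which its call begins: read the wrist's pose just before it. calibration takes no time and is no camera call.
- workorder.job_done(): hands the job in; it is judged then, once.
The state is a dict: "time_s": time; "joints": joint angles; "joint_velocities": joint speeds; "joint_efforts": joint torques, N m; "ee_pos": TCP position; "orientation": TCP orientation; "contact_force": force on the tool from outside, world axes, zero at the start; "ft_torque": the same for the moment, N m; "finger_gap": finger opening in mm; "grip_force": force on a finger pad.
Only numpy, scipy, OpenCV 4.12 (cv2) and the standard library are available. Lean on these libraries where they do the work, as an engineer would, in place of code of your own. Each camera call takes 0.05 s, during which the arm holds its last target. There are 200 camera calls.

## Working session

There is one attempt and no reset: what is moved stays moved. The work goes in short steps, Python scripts to look and compute and a tool call to move; the robot and the scene stay as the last step left them, time stands still between calls to the robot, and variables do not carry over. Pictures are saved under pics/ and viewed, at most 10 in all, crops included, and the job is handed in when it is done.

Besides the shell and the picture viewer there is one more tool, called after ">>>" as name(argument=value, ...), one argument or row to a line, values as JSON. carry_out: Moves the arm, as the interface text tells. Its arguments: {"type":"object","properties":{"increments":{"type":"array"},"jaw":{"type":"number"},"newtons":{"type":"number"}},"required":["increments"]}

```bash
mkdir -p pics
cat > h.py <<'E'
import numpy as np, cv2
from bench import observe, snapshot, calibration, workorder
from scipy.spatial.transform import Rotation as R
def save(n,f):
    o=observe(); im=snapshot(n); cv2.imwrite('pics/'+f,im[:,:,::-1]); return o
def toolT(o):
    q=o['orientation']; T=np.eye(4); T[:3,:3]=R.from_quat([q[1],q[2],q[3],q[0]]).as_matrix(); T[:3,3]=o['ee_pos']; return T
def camT(n,o=None): # cam->world
    c=calibration(n)
    return toolT(o)@np.array(c['hand_eye']) if n=='wrist' else np.linalg.inv(np.array(c['extrinsics']))
def pix2w(n,uv,z,o=None):
    c=calibration(n);K=np.array(c['camera_matrix']);k=c['k1'];T=camT(n,o)
    d=np.array([(uv[0]-K[0,2])/K[0,0],(uv[1]-K[1,2])/K[1,1]]);s=d.copy()
    for _ in range(20): s=d/(1+k*(s@s))
    r=T[:3,:3]@np.array([s[0],s[1],1]);p=T[:3,3]
    return p+r*(z-p[2])/r[2]
def w2pix(n,P,o=None):
    c=calibration(n);K=np.array(c['camera_matrix']);T=np.linalg.inv(camT(n,o))
    p=T[:3,:3]@np.array(P)+T[:3,3];s=p[:2]/p[2];s=s*(1+c['k1']*(s@s));return K[:2,:2]@s+K[:2,2]
E
python3 - <<'E'
from h import *
np.set_printoptions(precision=3,suppress=True)
save('scene','s1.png');o=save('top','t1.png')
print(o['time_s'],toolT(o),o['contact_force'],o['finger_gap'])
print(camT('top'),camT('scene'),calibration('wrist'))
E
```

```text
0.05 [[   0.962    0.272   -0.001  169.992]
 [   0.272   -0.962    0.002 -600.979]
 [  -0.      -0.002   -1.     255.469]
 [   0.       0.       0.       1.   ]] [ 0.034 -0.989 -0.458] 85.1161084256297
[[   0.23    -0.952    0.203  434.189]
 [  -0.973   -0.226    0.044 -150.905]
 [   0.004   -0.208   -0.978 1066.285]
 [   0.       0.       0.       1.   ]] [[ -0.796  -0.472   0.378 284.603]
 [ -0.605   0.615  -0.506 351.205]
 [  0.006  -0.632  -0.775 779.07 ]
 [  0.      0.      0.      1.   ]] {'camera_matrix': array([[379.21 ,   0.   , 317.439],
       [  0.   , 379.21 , 242.583],
       [  0.   ,   0.   ,   1.   ]]), 'k1': 0.003033882045136666, 'hand_eye': array([[   0.001,   -0.954,   -0.3  ,   77.376],
       [   1.   ,    0.001,    0.   ,    0.121],
       [  -0.   ,   -0.3  ,    0.954, -116.585],
       [   0.   ,    0.   ,    0.   ,    1.   ]])}
```

View pics/t1.png

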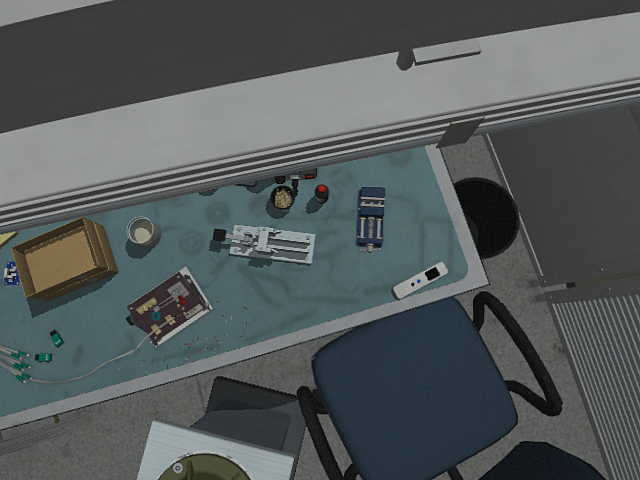

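View pics/s1.png

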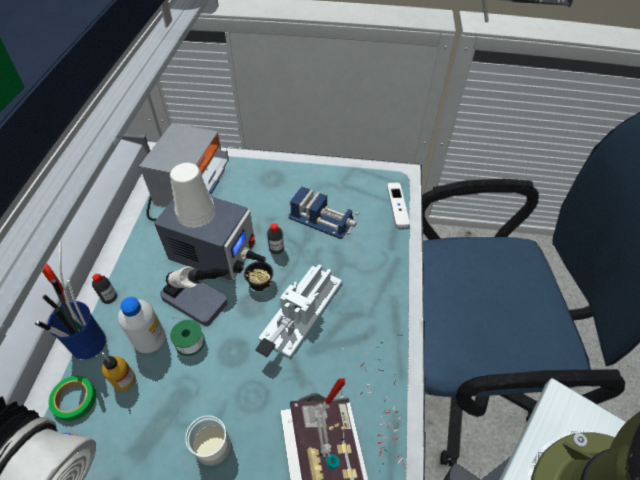

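Run:
```python
from h import *
np.set_printoptions(precision=1,suppress=True)
print(w2pix('top',[170,-601,256]),w2pix('top',[0,0,0]),w2pix('top',[400,0,0]))
im=cv2.imread('pics/t1.png')
a=cv2.resize(im[210:275,200:330],None,fx=6,fy=6,interpolation=cv2.INTER_CUBIC)
b=cv2.resize(im[255:305,380:460],None,fx=4,fy=4,interpolation=cv2.INTER_CUBIC)
c=np.zeros((390+200,780,3),np.uint8);c[:390]=a;c[390:,:320]=b
cv2.imwrite('pics/c1.png',c)
for n,uv,z in [('pad',(218,238),46),('railend',(313,247),40),('m1',(396,293),12),('m2',(446,267),12)]: print(n,pix2w('top',uv,z))
```

```text
[553.  546.7] [203.8 510. ] [251.1 324.6]
pad [565.5 113.1  46. ]
railend [595.4 -95.2  40. ]
m1 [ 541.4 -297.7   12. ]
m2 [ 624.3 -396.6   12. ]
```

View pics/c1.png

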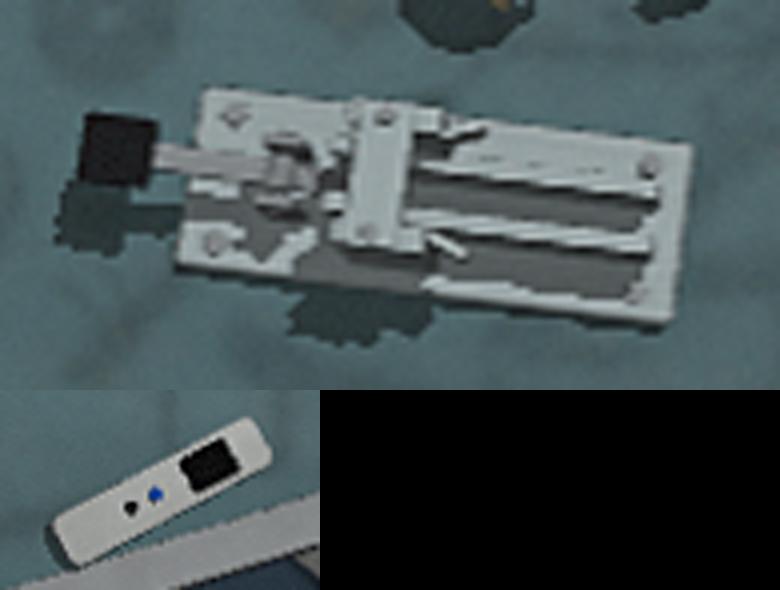

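Run:
```python
from h import *
np.set_printoptions(precision=1,suppress=True)
f=lambda p,s,o,z:pix2w('top',((p[0]+.5)/s-.5+o[0],(p[1]+.5)/s-.5+o[1]),z)
A=(200,210);B=(380,255)
base=np.array([f(p,6,A,10) for p in [(203,92),(692,148),(672,322),(178,265)]])
br=np.array([f(p,6,A,63) for p in [(363,108),(412,108),(395,245),(345,240)]])
pad=f((118,150),6,A,46); re=f((652,217),6,A,40)
m=np.array([f(p,4,B,12) for p in [(52,133),(244,27),(272,64),(80,177)]])
L=lambda q:[np.linalg.norm(q[i]-q[i-1]) for i in range(4)]
print('base',base,L(base),base.mean(0));print('bridge',br,br.mean(0),L(br));print('pad',pad,'railend',re)
d=base[0]+base[3]-base[1]-base[2]; yaw=np.degrees(np.arctan2(d[1],d[0])); print('yaw',yaw)
d2=pad-re;print('yaw2',np.degrees(np.arctan2(d2[1],d2[0])),np.linalg.norm(d2[:2]))
u=d[:2]/np.linalg.norm(d[:2]); print('origin',base.mean(0)[:2]+15*u, br.mean(0)[:2], pad[:2]-100*u, re[:2]+100*u)
print('meter',m,L(m),m.mean(0)); e=m[1]+m[2]-m[0]-m[3]; print('myaw',np.degrees(np.arctan2(e[1],e[0])))
o=observe();T=toolT(o);print('tool x yaw',np.degrees(np.arctan2(T[1,0],T[0,0])))
print('in tool',np.linalg.inv(T)@np.r_[m.mean(0),1])
```

```text
base [[607.8  96.2  10. ]
 [629.8 -90.9  10. ]
 [563.3 -99.1  10. ]
 [541.1  87.5  10. ]] [np.float64(67.18003620798973), np.float64(188.3594582230637), np.float64(66.92371864886411), np.float64(187.9495333768544)] [585.5  -1.6  10. ]
bridge [[606.8  25.5  63. ]
 [610.9   8.2  63. ]
 [560.9   1.5  63. ]
 [558.5  19.4  63. ]] [584.3  13.7  63. ] [np.float64(48.67250066050959), np.float64(17.786789877891113), np.float64(50.440041350509546), np.float64(18.112592601076283)]
pad [573.5 112.5  46. ] railend [595.7 -84.3  40. ]
yaw 96.74871234228962
yaw2 96.42929520908805 198.06805089346204
origin [583.7  13.3] [584.3  13.7] [585.3  13.2] [584.  15.]
meter [[ 550.9 -288.1   12. ]
 [ 634.1 -382.3   12. ]
 [ 617.1 -401.7   12. ]
 [ 530.5 -308.2   12. ]] [np.float64(28.631336271829326), np.float64(125.77465774005974), np.float64(25.815297079987968), np.float64(127.39025345630571)] [ 583.2 -345.1   12. ]
myaw -47.8770982396322
tool x yaw 15.802143439114705
in tool [ 467.2 -133.4  243.7    1. ]
```

>>> carry_out(
  increments=[
    [30, -9, 0, 0],
    [38, -11, 0, 0],
    [38, -11, 0, 0],
    [38, -11, 0, 0],
    [38, -11, 0, 0],
    [38, -11, 0, 0],
    [38, -11, 0, 0],
    [38, -11, 0, 0],
  ],
  jaw=0.3,
  newtons=30,
)

```text
time_s: 0.77
ee_pos: [432.8, -436.7, 256.0]
orientation: [-0.0, 0.991, 0.137, -0.0]
contact_force: [0.3, -0.3, 0.2]
finger_gap: 55.4
grip_force: 0.0
```

>>> carry_out(
  increments=[
    [0, 0, 13, 7],
    [0, 0, 13, 7],
    [0, 0, 13, 7],
    [0, 0, 13, 7],
    [0, 0, 13, 7],
    [0, 0, 13, 7],
    [0, 0, 13, 7],
    [0, 0, 13, 7],
  ],
)

```text
time_s: 1.43
ee_pos: [431.3, -437.8, 151.3]
orientation: [-0.0, 0.938, -0.346, -0.0]
contact_force: [0.2, 0.1, 0.7]
finger_gap: 55.2
grip_force: 0.0
```

```bash
cat >> h.py <<'E'
np.set_printoptions(precision=1,suppress=True)
def rel(P,yaw):
    o=observe();T=toolT(o);y=np.degrees(np.arctan2(T[1,0],T[0,0]))
    print('t',round(o['time_s'],2),'ee',np.array(o['ee_pos']),'yaw',round(y,1),'zaxis',T[:3,2].round(3),'gap',round(o['finger_gap'],1),'grip',round(o['grip_force'],1),'F',np.array(o['contact_force']),'q',np.array(o['joints']).round(2))
    print('need tool xyz',T[:3,:3].T@(np.array(P)-T[:3,3]),'turn',-((yaw-y+180)%360-180))
E
python3 - <<'E'
from h import *
rel([583,-345,130],-47.9)
E
```

```text
t 1.43 ee [ 431.3 -437.8  151.3] yaw -40.5 zaxis [-0.  0. -1.] gap 55.2 grip 0.0 F [0.2 0.1 0.7] q [ 0.8  0.6 -0.   1.7  0.   0.9 -1.5]
need tool xyz [  54.9 -169.2   21.2] turn 7.355107868265236
```

>>> carry_out(
  increments=[
    [10, -26, 3, 0],
    [12, -29, 4, 0],
    [12, -29, 4, 0],
    [12, -29, 4, 0],
    [12, -29, 4, 0],
    [10, -26, 2, 0],
    [0, 0, 0, 7.1],
    [0, 0, 0, 0],
  ],
)

```text
time_s: 2.1
ee_pos: [593.6, -351.0, 130.1]
orientation: [-0.001, 0.916, -0.402, -0.001]
contact_force: [-1.0, -1.3, -0.3]
finger_gap: 55.7
grip_force: 0.0
```

Run:
```python
from h import *
o=save('wrist','w1.png');rel([593,-356,29],-47.9)
for p in [[550.9,-288.1,12],[634.1,-382.3,12],[617.1,-401.7,12],[530.5,-308.2,12]]: print(w2pix('wrist',p,o))
```

```text
t 2.15 ee [ 592.  -352.9  130.4] yaw -47.2 zaxis [-0.  0. -1.] gap 55.2 grip 0.0 F [-0.9 -1.6 -0.8] q [ 0.5  0.7  0.   1.5 -0.   1.  -1.9]
need tool xyz [  3.1   1.2 101.4] turn 0.7464170254867213
[302.5 347.7]
[304.5 168.7]
[346.6 164.2]
[342.8 346.5]
```

View pics/w1.png

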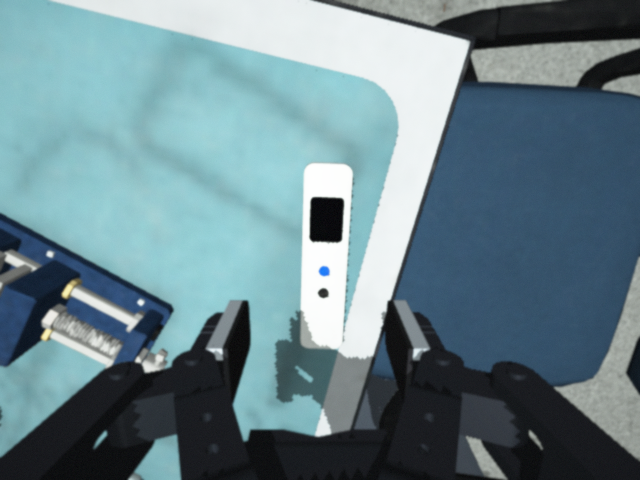

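Run:
```python
from h import *
o=observe()
a=pix2w('wrist',(323,348),12,o);b=pix2w('wrist',(327,163.5),12,o)
d=b-a;print(a,b,np.linalg.norm(d),np.degrees(np.arctan2(d[1],d[0])),(a+b)/2, np.linalg.norm(pix2w('wrist',(302,250),12,o)-pix2w('wrist',(349,250),12,o)))
g=(a+b)/2+15*d/np.linalg.norm(d);g[2]=29
rel(g,np.degrees(np.arctan2(d[1],d[0])))
```

```text
[ 537.9 -300.    12. ] [ 624.5 -395.9   12. ] 129.22279827564682 -47.930300243844684 [ 581.2 -348.    12. ] 30.718521177664748
t 2.15 ee [ 592.  -352.9  130.4] yaw -47.2 zaxis [-0.  0. -1.] gap 55.2 grip 0.0 F [-0.9 -1.6 -0.8] q [ 0.5  0.7  0.   1.5 -0.   1.  -1.9]
need tool xyz [  4.2   4.6 101.4] turn 0.7767172693314137
```

>>> carry_out(
  increments=[
    [2, 2, 15, 0.7],
    [2, 2.5, 20, 0],
    [0, 0, 20, 0],
    [0, 0, 20, 0],
    [0, 0, 14, 0],
    [0, 0, 8, 0],
    [0, 0, 4, 0],
    [0, 0, 0, 0],
  ],
)

```text
time_s: 2.82
ee_pos: [590.3, -360.2, 29.8]
orientation: [0.0, 0.914, -0.407, -0.001]
contact_force: [0.4, 0.4, 0.8]
finger_gap: 55.2
grip_force: 0.0
```

>>> carry_out(
  increments=[
    [0, 0, 0, 0],
    [0, 0, 0, 0],
    [0, 0, 0, 0],
    [0, 0, 0, 0],
    [0, 0, 0, 0],
    [0, 0, 0, 0],
  ],
  jaw=-1,
  newtons=40,
)

```text
time_s: 3.32
ee_pos: [592.0, -360.1, 31.8]
orientation: [0.0, 0.914, -0.407, 0.001]
contact_force: [-1.2, 0.3, 6.2]
finger_gap: 28.6
grip_force: 39.9
```

>>> carry_out(
  increments=[
    [0, 0, -4, 0],
    [0, 0, -20, 0],
    [0, 0, -30, 0],
    [0, 0, -30, 0],
    [0, 0, -30, 0],
    [0, 0, -10, 0],
    [0, 0, 0, 0],
  ],
)

```text
time_s: 3.9
ee_pos: [592.7, -360.5, 158.0]
orientation: [0.0, 0.914, -0.407, 0.003]
contact_force: [-0.1, 0.0, -0.2]
finger_gap: 28.8
grip_force: 39.4
```

Run:
```python
from h import *
o=save('wrist','w2.png');rel([598.6,-110.6,115],96.6-180)
for p in [(-65,0,0),(65,0,0)]: print(p)
```

```text
t 3.95 ee [ 591.7 -359.8  155.5] yaw -48.0 zaxis [ 0. -0. -1.] gap 28.4 grip 39.4 F [-1.   0.5  0.1] q [ 0.5  0.7  0.   1.4 -0.   1.  -1.9]
need tool xyz [-180.7 -171.8   40.2] turn 35.41054970080177
(-65, 0, 0)
(65, 0, 0)
```

View pics/w2.png

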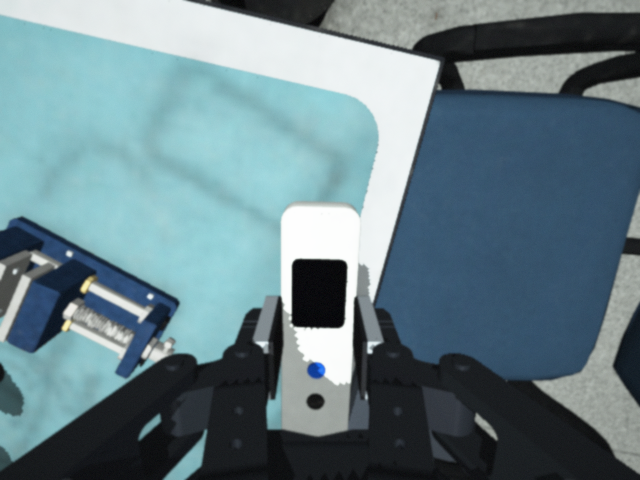

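>>> carry_out(
  increments=[
    [-20, -19, 0, 0],
    [-26, -25, 0, 0],
    [-27, -26, 0, 0],
    [-27, -26, 0, 0],
    [-27, -26, 0, 0],
    [-27, -26, 0, 0],
    [-20, -19, 0, 0],
    [-6, -5, 0, 0],
  ],
)

```text
time_s: 4.62
ee_pos: [597.9, -103.3, 152.0]
orientation: [-0.001, 0.915, -0.403, -0.003]
contact_force: [-0.4, 1.4, -0.1]
finger_gap: 28.6
grip_force: 39.4
```

>>> carry_out(
  increments=[
    [0, 0, 0, 7],
    [0, 0, 0, 7],
    [0, 0, 0, 7],
    [0, 0, 0, 7],
    [0, 0, 0, 7],
    [0, 0, 0, 0],
    [0, 0, 0, 0],
  ],
)

```text
time_s: 5.2
ee_pos: [597.8, -110.7, 152.7]
orientation: [0.001, 0.75, -0.661, -0.001]
contact_force: [0.4, 0.6, -0.5]
finger_gap: 28.8
grip_force: 39.4
```

Run:
```python
from h import *
o=save('wrist','w3.png');rel([598.6,-110.6,115],96.6-180)
p=pix2w('wrist',(320,206),o['ee_pos'][2]-20,o);print('rear in tool',np.linalg.inv(toolT(o))@np.r_[p,1])
```

```text
t 5.25 ee [ 598.  -110.8  153. ] yaw -82.8 zaxis [-0. -0. -1.] gap 28.7 grip 39.4 F [ 0.   0.3 -0.7] q [ 0.   0.6  0.2  1.7 -0.2  0.9 -2.7]
need tool xyz [-0.1 -0.7 38. ] turn 0.6412085765924758
rear in tool [47.8  0.2 20.   1. ]
```

View pics/w3.png

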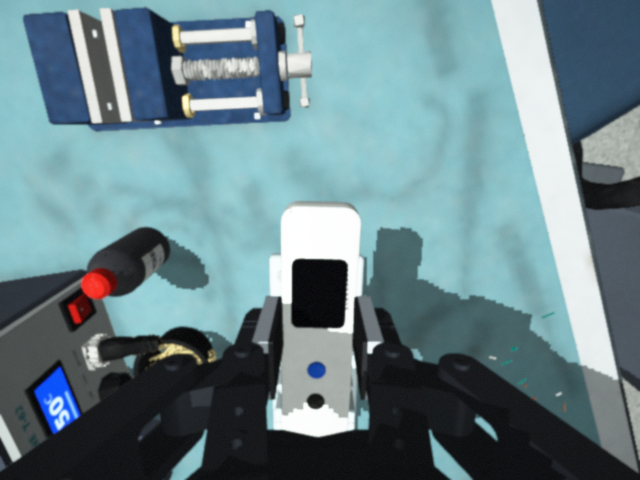

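Run:
```python
from h import *
o=observe()
im=cv2.resize(cv2.imread('pics/w3.png')[190:450,220:420],None,fx=3,fy=3,interpolation=cv2.INTER_CUBIC)[:600]
im=cv2.convertScaleAbs(im,alpha=0.9);cv2.imwrite('pics/c3.png',cv2.resize(im,(600,600)))
u=np.array([np.cos(np.radians(96.6)),np.sin(np.radians(96.6)),0]);v=np.array([-u[1],u[0],0]);O=np.array([584,13.5,0])
for x,y,z in [(-110,35,10),(-110,-35,10)]: print(w2pix('wrist',O+u*x+v*y+[0,0,z],o))
a,b=[pix2w('wrist',p,10,o) for p in [(270,255),(365.5,257)]];print(a,b,np.linalg.norm(a-b),(a+b)/2, O-110*u)
```

```text
[365.4 256.4]
[268.9 255.4]
[630.6 -92.2  10. ] [561.7 -99.4  10. ] 69.31255964260933 [596.2 -95.8  10. ] [596.6 -95.8   0. ]
```

View pics/c3.png

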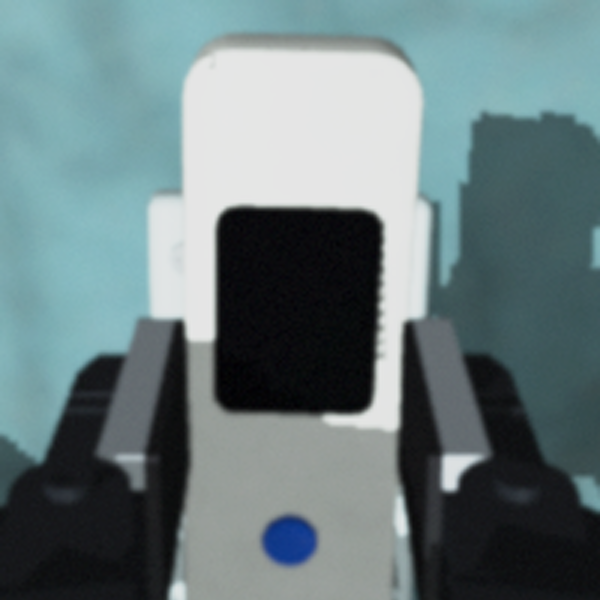

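>>> carry_out(
  increments=[
    [0, -0.7, 15, 0.6],
    [0, 0, 20, 0],
    [0, 0, 20, 0],
    [0, 0, 15, 0],
    [0, 0, 6, 0],
    [0, 0, 2, 0],
    [0, 0, 0, 0],
  ],
)

```text
time_s: 5.83
ee_pos: [599.2, -110.8, 76.0]
orientation: [0.0, 0.746, -0.666, -0.0]
contact_force: [-0.2, -0.6, -0.2]
finger_gap: 28.4
grip_force: 39.4
```

>>> carry_out(
  increments=[
    [0, 0, 1, 0],
    [0, 0, 1, 0],
    [0, 0, 0, 0],
  ],
)

```text
time_s: 6.08
ee_pos: [599.8, -110.7, 75.0]
orientation: [-0.0, 0.746, -0.666, 0.001]
contact_force: [-0.1, -0.0, -1.0]
finger_gap: 28.2
grip_force: 39.4
```

>>> carry_out(
  increments=[
    [0, 0, 1, 0],
    [0, 0, 0, 0],
  ],
)

```text
time_s: 6.25
ee_pos: [599.5, -110.6, 73.6]
orientation: [-0.0, 0.746, -0.666, 0.0]
contact_force: [0.6, 0.7, -0.8]
finger_gap: 28.4
grip_force: 39.4
```

>>> carry_out(
  increments=[
    [0, 0, 1, 0],
    [0, 0, 0, 0],
  ],
)

```text
time_s: 6.42
ee_pos: [599.4, -110.6, 72.3]
orientation: [-0.0, 0.746, -0.666, -0.0]
contact_force: [-0.5, 0.3, -0.6]
finger_gap: 28.4
grip_force: 39.4
```

Run:
```python
from h import *
u=np.array([np.cos(np.radians(96.6)),np.sin(np.radians(96.6))])
for x in (-127,-72): rel(np.r_[np.array([584,13.5])+x*u,71.5],96.6-180)
```

```text
t 6.42 ee [ 599.4 -110.6   72.3] yaw -83.6 zaxis [-0.  0. -1.] gap 28.4 grip 39.4 F [-0.5  0.3 -0.6] q [ 0.   0.7  0.2  1.8 -0.2  0.7 -2.7]
need tool xyz [2.  1.  0.8] turn -0.19217209023918258
t 6.42 ee [ 599.4 -110.6   72.3] yaw -83.6 zaxis [-0.  0. -1.] gap 28.4 grip 39.4 F [-0.5  0.3 -0.6] q [ 0.   0.7  0.2  1.8 -0.2  0.7 -2.7]
need tool xyz [-53.    1.2   0.8] turn -0.19217209023918258
```

>>> carry_out(
  increments=[
    [0, 0.8, 0.7, 0],
    [0, 0, 0, 0],
  ],
)

```text
time_s: 6.58
ee_pos: [598.7, -110.7, 71.6]
orientation: [-0.0, 0.745, -0.667, 0.0]
contact_force: [0.7, 0.4, 0.7]
finger_gap: 28.3
grip_force: 39.6
```

>>> carry_out(
  increments=[
    [0, 0, 0.7, 0],
    [0, 0, 0, 0],
  ],
)

```text
time_s: 6.75
ee_pos: [598.7, -110.8, 71.2]
orientation: [-0.0, 0.745, -0.667, 0.0]
contact_force: [0.0, 1.1, 3.4]
finger_gap: 28.2
grip_force: 39.9
```

>>> carry_out(
  increments=[
    [0, 0, -0.6, 0],
    [-6, 0, 0, 0],
    [-8, 0, 0, 0],
    [-8, 0, 0, 0],
    [-8, 0, 0, 0],
    [-8, 0, 0, 0],
    [-5, 0, 0, 0],
    [0, 0, 0, 0],
  ],
)

```text
time_s: 7.42
ee_pos: [593.4, -66.2, 71.8]
orientation: [0.0, 0.746, -0.666, -0.0]
contact_force: [-1.3, -0.9, 6.0]
finger_gap: 28.5
grip_force: 40.0
```

>>> carry_out(
  increments=[
    [-3, 0, 0, 0],
    [-2, 0, 0, 0],
    [-1, 0, 0, 0],
    [0, 0, 0, 0],
  ],
)

```text
time_s: 7.75
ee_pos: [592.8, -61.7, 71.8]
orientation: [0.0, 0.746, -0.666, 0.0]
contact_force: [-1.4, -3.9, 5.4]
finger_gap: 28.4
grip_force: 40.0
```

>>> carry_out(
  increments=[
    [-1, 0, -0.4, 0],
    [-1, 0, 0, 0],
    [-1, 0, 0, 0],
    [0, 0, 0, 0],
  ],
)

```text
time_s: 8.08
ee_pos: [592.4, -58.5, 71.8]
orientation: [0.0, 0.746, -0.666, -0.0]
contact_force: [-2.1, -1.5, 3.8]
finger_gap: 28.2
grip_force: 39.8
```

>>> carry_out(
  increments=[
    [-1, 0, 0, 0],
    [-1, 0, 0, 0],
    [0, 0, 0, 0],
  ],
)

```text
time_s: 8.33
ee_pos: [592.4, -58.2, 71.8]
orientation: [0.001, 0.745, -0.667, 0.0]
contact_force: [-1.3, -5.4, 2.6]
finger_gap: 28.4
grip_force: 39.6
```

>>> carry_out(
  increments=[
    [-1, 0, 0, 0],
    [-1, 0, 0, 0],
    [0, 0, 0, 0],
  ],
)

```text
time_s: 8.58
ee_pos: [592.4, -58.1, 71.8]
orientation: [0.001, 0.745, -0.667, 0.001]
contact_force: [-1.2, -9.9, 0.6]
finger_gap: 28.6
grip_force: 39.4
```

>>> carry_out(
  increments=[
    [-1, 0, 0, 0],
    [-1, 0, 0, 0],
    [0, 0, 0, 0],
  ],
)

```text
time_s: 8.83
ee_pos: [592.4, -57.9, 72.0]
orientation: [0.002, 0.744, -0.668, 0.002]
contact_force: [-0.4, -13.2, 1.3]
finger_gap: 28.5
grip_force: 39.3
```

>>> carry_out(
  increments=[
    [1.5, 0, 0, 0],
    [1.5, 0, 0, 0],
    [0, 0, 0, 0],
  ],
)

```text
time_s: 9.08
ee_pos: [592.4, -58.1, 71.8]
orientation: [0.001, 0.745, -0.667, 0.001]
contact_force: [-1.6, -7.2, 1.6]
finger_gap: 28.5
grip_force: 39.5
```

>>> carry_out(
  increments=[
    [0, 0, 0, 0],
    [0, 0, 0, 0],
    [0, 0, 0, 0],
    [0, 0, 0, 0],
    [0, 0, 0, 0],
  ],
  jaw=0.2,
)

```text
time_s: 9.5
ee_pos: [592.5, -55.3, 71.8]
orientation: [-0.0, 0.746, -0.666, -0.0]
contact_force: [-0.9, -0.2, 0.3]
finger_gap: 51.3
grip_force: 0.0
```

>>> carry_out(
  increments=[
    [0, 0, -5, 0],
    [0, 0, -15, 0],
    [5, 0, -25, 0],
    [15, 0, -35, 0],
    [20, 0, -30, 0],
    [20, 0, -20, 0],
    [10, 0, -10, 0],
    [0, 0, 0, 0],
  ],
)

```text
time_s: 10.17
ee_pos: [601.3, -129.4, 215.4]
orientation: [-0.001, 0.744, -0.668, 0.003]
contact_force: [-0.3, 0.2, -0.0]
finger_gap: 51.2
grip_force: 0.0
```

Run:
```python
from h import *
o=save('wrist','w4.png');rel([584,13.5,100],96.6-180)
u=np.array([np.cos(np.radians(96.6)),np.sin(np.radians(96.6)),0]);v=np.array([-u[1],u[0],0]);O=np.array([584,13.5,0])
for n,x,y,z in [('rear',-120,0,52),('rearL',-120,15,52),('rearR',-120,-15,52),('baseL',-110,35,10),('baseR',-110,-35,10),('bridge',-10,27,63),('bridge',-10,-27,63),('pad',100,0,46)]: print(n,w2pix('wrist',O+u*x+v*y+[0,0,z],o))
```

```text
t 10.22 ee [ 600.6 -127.   213.3] yaw -83.7 zaxis [ 0. -0. -1.] gap 51.0 grip 0.0 F [-0.7 -0.3 -0.5] q [ 0.   0.5  0.3  1.6 -0.1  1.  -2.7]
need tool xyz [-141.5    1.5  113.2] turn -0.3319108300565574
rear [320.5 258.7]
rearL [339.6 258.6]
rearR [301.4 258.8]
baseL [359.4 253.3]
baseR [281.5 253.6]
bridge [353.2 386.2]
bridge [289.  386.3]
pad [321.4 470.4]
```

View pics/w4.png

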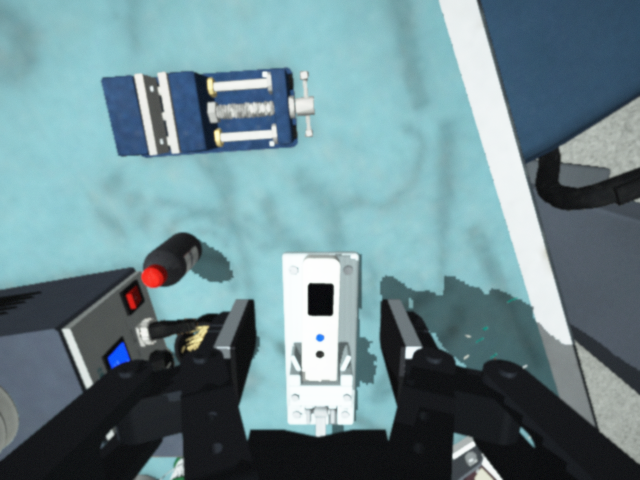

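>>> carry_out(
  increments=[
    [0, 0, 0, -7],
    [0, 0, 0, -7],
    [0, 0, 0, -7],
    [0, 0, 0, -7],
    [0, 0, 0, -7],
    [0, 0, 0, -7],
    [0, 0, 0, -7],
    [0, 0, 0, -7],
  ],
  jaw=-1,
)

```text
time_s: 10.88
ee_pos: [599.6, -123.3, 210.3]
orientation: [-0.001, 0.972, -0.234, -0.001]
contact_force: [-0.2, 0.1, -1.0]
finger_gap: 0.0
grip_force: 0.0
```

Run:
```python
from h import *
print('spool',pix2w('scene',(187,331),45),'pot',pix2w('scene',(259,272),35),'oil',pix2w('scene',(275,230),75),'pad',pix2w('scene',(266,348),46))
rel([572.8,112.7,120],-27.5)
```

```text
spool [701.5 173.2  45. ] pot [691.1  -3.3  35. ] oil [711.7 -79.   75. ] pad [570.4 113.3  46. ]
t 10.88 ee [ 599.6 -123.3  210.3] yaw -27.1 zaxis [-0.  0. -1.] gap 0.0 grip 0.0 F [-0.2  0.1 -1. ] q [ 0.2  0.5 -0.   1.6  0.   1.  -1.9]
need tool xyz [-131.2 -197.8   90.8] turn 0.376486536131182
```

>>> carry_out(
  increments=[
    [-14, -20, 0, 0],
    [-20, -30, 0, 0],
    [-20, -31, 0, 0],
    [-20, -31, 0, 0],
    [-20, -31, 0, 0],
    [-20, -31, 0, 0],
    [-15, -22, 0, 0],
    [-2, -2, 0, 0],
  ],
)

```text
time_s: 11.55
ee_pos: [573.2, 119.9, 210.4]
orientation: [-0.002, 0.972, -0.233, -0.002]
contact_force: [0.3, 1.4, -0.8]
finger_gap: -0.1
grip_force: 0.0
```

>>> carry_out(
  increments=[
    [0, 0, 20, 0],
    [0, 0, 30, 0],
    [0, 0, 30, 0],
    [0, 0, 10, 0],
    [0, 0, 0, 0],
  ],
)

```text
time_s: 11.97
ee_pos: [573.2, 110.9, 118.5]
orientation: [0.001, 0.971, -0.238, -0.003]
contact_force: [0.5, -0.5, -0.2]
finger_gap: 0.0
grip_force: 0.0
```

Run:
```python
from h import *
o=save('wrist','w5.png');save('top','t5.png');rel([572.8,112.7,85],-27.5)
print(w2pix('wrist',[572.8,112.7,46],o))
w=cv2.imread('pics/w5.png');t=cv2.imread('pics/t5.png')[190:290,190:340]
c=np.zeros((480,800,3),np.uint8);c[:360,:480]=cv2.resize(w,(480,360));c[:200,490:790]=cv2.resize(t,(300,200));cv2.imwrite('pics/c5.png',c)
```

```text
t 12.07 ee [575.8 110.9 122.1] yaw -27.6 zaxis [-0.  0. -1.] gap -0.1 grip 0.0 F [-0.2  0.1  1.1] q [-0.2  0.6 -0.   1.8  0.   0.8 -2.3]
need tool xyz [-3.4 -0.2 37.1] turn -0.0746920836643028
[314.8 275.6]
```

View pics/c5.png

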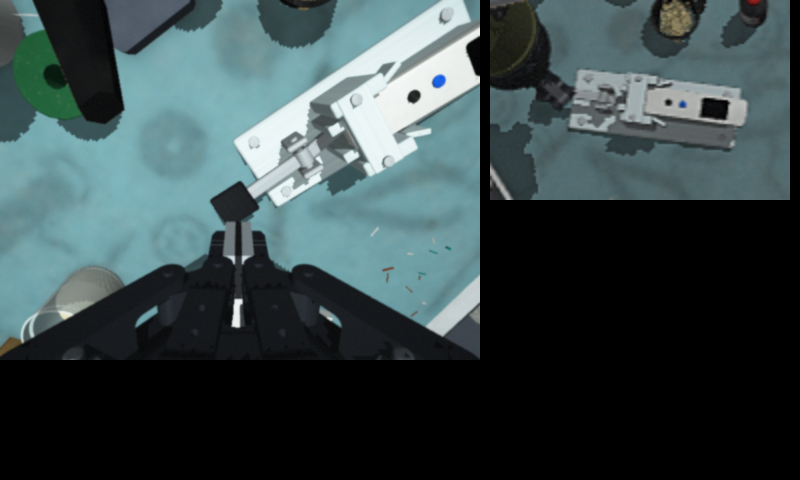

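>>> carry_out(
  increments=[
    [-2, 0, 10, 0],
    [0, 0, 13, 0],
    [0, 0, 9, 0],
    [0, 0, 4, 0],
    [0, 0, 0, 0],
  ],
)

```text
time_s: 12.48
ee_pos: [573.8, 111.4, 85.4]
orientation: [0.0, 0.971, -0.239, -0.0]
contact_force: [-0.2, 0.6, -0.3]
finger_gap: -0.0
grip_force: 0.0
```

>>> carry_out(
  increments=[
    [0, 0, 1.5, 0],
    [0, 0, 1.5, 0],
    [0, 0, 0, 0],
  ],
)

```text
time_s: 12.73
ee_pos: [574.3, 111.4, 83.1]
orientation: [-0.0, 0.971, -0.239, 0.0]
contact_force: [0.2, -0.5, -0.0]
finger_gap: -0.1
grip_force: 0.0
```

>>> carry_out(
  increments=[
    [0, 0, 1.5, 0],
    [0, 0, 1.5, 0],
    [0, 0, 0, 0],
  ],
)

```text
time_s: 12.98
ee_pos: [574.0, 111.4, 79.7]
orientation: [0.0, 0.971, -0.239, -0.0]
contact_force: [0.4, 0.2, -0.7]
finger_gap: 0.2
grip_force: 0.0
```

>>> carry_out(
  increments=[
    [0, 0, 1.5, 0],
    [0, 0, 1.5, 0],
    [0, 0, 0, 0],
  ],
)

```text
time_s: 13.23
ee_pos: [574.0, 111.4, 76.6]
orientation: [0.0, 0.971, -0.239, -0.0]
contact_force: [-0.6, 0.2, 0.0]
finger_gap: -0.2
grip_force: 0.0
```

>>> carry_out(
  increments=[
    [0, 0, 1.5, 0],
    [0, 0, 1.5, 0],
    [0, 0, 0, 0],
  ],
)

```text
time_s: 13.48
ee_pos: [574.0, 111.5, 73.6]
orientation: [0.0, 0.971, -0.238, -0.0]
contact_force: [-0.8, -0.4, 0.1]
finger_gap: 0.1
grip_force: 0.0
```

>>> carry_out(
  increments=[
    [0, 0, 1.5, 0],
    [0, 0, 1.5, 0],
    [0, 0, 0, 0],
  ],
)

```text
time_s: 13.73
ee_pos: [574.0, 111.4, 70.6]
orientation: [0.0, 0.971, -0.239, -0.0]
contact_force: [-0.1, -0.0, 0.4]
finger_gap: 0.0
grip_force: 0.0
```

>>> carry_out(
  increments=[
    [0, 0, 1.5, 0],
    [0, 0, 1.5, 0],
    [0, 0, 0, 0],
  ],
)

```text
time_s: 13.98
ee_pos: [574.1, 111.8, 67.8]
orientation: [-0.0, 0.971, -0.238, -0.0]
contact_force: [-0.7, 1.0, 2.0]
finger_gap: 0.2
grip_force: 0.9
```

>>> carry_out(
  increments=[
    [0, 0, 1.5, 0],
    [0, 0, 1.5, 0],
    [0, 0, 0, 0],
  ],
)

```text
time_s: 14.23
ee_pos: [574.1, 112.1, 64.8]
orientation: [-0.0, 0.971, -0.238, -0.0]
contact_force: [-1.1, 1.9, 2.6]
finger_gap: -0.3
grip_force: 1.5
```

>>> carry_out(
  increments=[
    [0, 0, 1, 0],
    [0, 0, 1, 0],
    [0, 0, 0, 0],
  ],
)

```text
time_s: 14.48
ee_pos: [574.2, 112.0, 62.8]
orientation: [-0.0, 0.971, -0.238, 0.0]
contact_force: [-0.8, 1.8, 3.6]
finger_gap: 0.3
grip_force: 1.8
```

>>> carry_out(
  increments=[
    [0, 0, 1, 0],
    [0, 0, 1, 0],
    [0, 0, 0, 0],
  ],
)

```text
time_s: 14.73
ee_pos: [574.3, 111.9, 60.9]
orientation: [-0.0, 0.971, -0.238, 0.0]
contact_force: [-1.7, 4.4, 4.8]
finger_gap: -0.0
grip_force: 2.7
```

>>> carry_out(
  increments=[
    [0, 0, 1, 0],
    [0, 0, 1, 0],
    [0, 0, 0, 0],
  ],
)

```text
time_s: 14.98
ee_pos: [574.3, 111.9, 59.3]
orientation: [-0.0, 0.971, -0.238, 0.0]
contact_force: [-2.5, 4.5, 8.2]
finger_gap: 0.2
grip_force: 4.2
```

>>> carry_out(
  increments=[
    [0, 0, 0, 0],
    [0, 0, 0, 0],
    [0, 0, 0, 0],
  ],
)

```text
time_s: 15.23
ee_pos: [574.3, 111.9, 59.3]
orientation: [-0.0, 0.971, -0.238, 0.0]
contact_force: [-2.6, 4.0, 7.4]
finger_gap: 0.0
grip_force: 4.1
```

>>> carry_out(
  increments=[
    [0, 0, 0, 0],
    [0, 0, 0, 0],
    [0, 0, 0, 0],
  ],
)

```text
time_s: 15.48
ee_pos: [574.3, 111.9, 59.3]
orientation: [-0.0, 0.971, -0.238, 0.0]
contact_force: [-1.2, 3.6, 7.3]
finger_gap: -0.1
grip_force: 4.1
```

>>> carry_out(
  increments=[
    [0, 0, 0.5, 0],
    [0, 0, 0, 0],
    [0, 0, 0, 0],
  ],
)

```text
time_s: 15.73
ee_pos: [574.3, 111.9, 59.0]
orientation: [-0.0, 0.971, -0.238, 0.0]
contact_force: [-2.4, 4.0, 9.8]
finger_gap: -0.1
grip_force: 4.9
```

>>> carry_out(
  increments=[
    [0, 0, 0, 0],
    [0, 0, 0, 0],
    [0, 0, 0, 0],
    [0, 0, 0, 0],
  ],
)

```text
time_s: 16.07
ee_pos: [574.3, 111.9, 59.0]
orientation: [-0.0, 0.971, -0.238, 0.0]
contact_force: [-2.3, 4.1, 9.9]
finger_gap: 0.3
grip_force: 4.9
```

>>> carry_out(
  increments=[
    [0, 0, -1, 0],
    [0, 0, -3, 0],
    [0, 0, -8, 0],
    [0, 0, -20, 0],
    [0, 0, -35, 0],
    [0, 0, -35, 0],
    [0, 0, -20, 0],
    [0, 0, 0, 0],
  ],
)

```text
time_s: 16.73
ee_pos: [576.6, 110.6, 185.6]
orientation: [-0.001, 0.971, -0.239, 0.004]
contact_force: [0.6, 0.7, 0.4]
finger_gap: 0.1
grip_force: 0.0
```

Run:
```python
from h import *
save('wrist','w6.png');save('scene','s6.png');rel([572,112,100],-27)
w=cv2.imread('pics/w6.png');t=cv2.imread('pics/s6.png')[240:380,220:380]
c=np.zeros((400,800,3),np.uint8);c[:300,:400]=cv2.resize(w,(400,300));c[:350,400:800]=cv2.resize(t,(400,350));cv2.imwrite('pics/c6.png',c)
```

```text
t 16.83 ee [574.5 110.4 181.4] yaw -27.7 zaxis [ 0. -0. -1.] gap 0.4 grip 0.0 F [-0.3  0.8  0.4] q [-0.2  0.5 -0.   1.7  0.   0.9 -2.3]
need tool xyz [-3.1 -0.2 81.3] turn -0.666533062500207
```

View pics/c6.png

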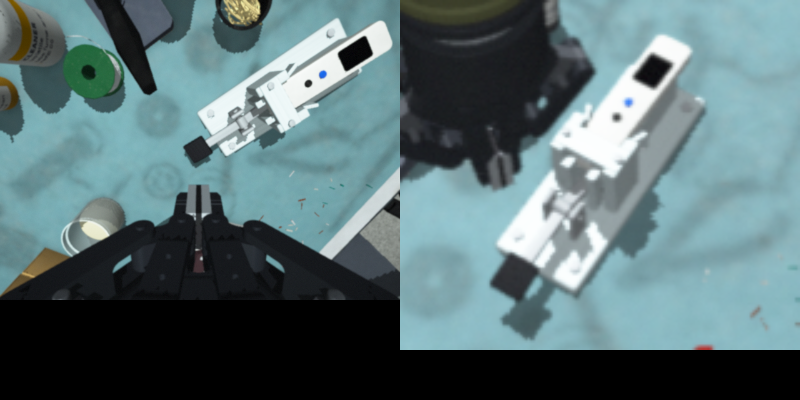

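The picture shows the meter under the bridge and in line with the rails. The pad is down, the fingers are clear, and the spool and pot are undisturbed.

```bash
python3 -c "
from bench import workorder;print(workorder.job_done())"
```

```text
the job is handed in; nothing more can be done
None
```

The job is handed in at about 17 s on the clock: the meter is seated against the end stops, and the rocker pad was pressed to about 9–10 N (last reading 9.9, slightly over your 8–9 N target but under the 10.5 N limit), held for over half a second and released. The clamp wasn't tested after letting go, and no verdict came back.

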